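# Go / no-go check of a kiln prop

### The arm

A 7-joint arm with a two-finger parallel gripper is mounted at the origin on the work surface. World frame = base frame: x ahead of the robot, y to its left, z up, the work surface at z = 0. Lengths are in m, angles in rad, forces in N, time in s.
With the tool pointing down it reaches from about 0.4 to 0.9 m from the base axis. Payload 5.5 kg.
Tool frame: the origin (TCP) lies midway between the tips of the shut fingers; the grasp point (between the pads) lies 19 mm behind it (manip.grip_depth is the distance from the TCP to the grasp point, in m); z points along the fingers, x is the direction in which the jaws open and shut, and the axes are right-handed (so a half turn about z gives the same grasp; the last joint's range is limited). The gripper opens to 92 mm and grips with 3 to 60 N. Pads are 19 mm wide; open, the fingers measure 130 mm over their backs; the gripper's body (75 mm by 190 mm) begins 47 mm behind the grasp point.
Start: joints at [-0.996, 0.501, -0.427, 1.55, 0.221, 1.138, -0.21], TCP at [0.199, 0.619, 0.227] pointing down, gripper open.
Joint ranges: [-2.88, 2.88], [-0.31, 2.03], [-1.54, 1.56], [0.2, 2.42], [-1.41, 4.55], [0.19, 2.02], [-2.57, 2.57]. Speed limits (rad/s): [2.57, 2.57, 3.14, 3.14, 3.14, 3.14, 3.14].

### API

Orientations are given as a unit quaternion [x, y, z, w].
In Python, from bench import manip, effector, viewer gives the robot as it stands. Calls block until the motion is done:
- manip.move_pose(position, orientation): joint-space move of the TCP to a pose.
- manip.servo_line(position, ori=None, vel=0.15): straight line of the TCP; ori=None keeps the orientation; vel is the mean speed in m/s.
- manip.movej(angles): joint-space move.
- effector.open_jaws() and effector.close(f_grip=None): open the fingers fully, or close them until they stop; f_grip is the grip in N (None keeps the last).
- manip.sleep(seconds).
- manip.solve_ik(position, orientation): joint angles nearest the present ones, or None.
- viewer.get_image(name): name is "scene" or "top"; returns the picture (400x640x3 uint8, red, green, blue); there is no depth.
- viewer.get_calibration(name): a dict with "vfov" (degrees; the focal length in pixels is half the picture's height over the tangent of half this angle, whatever the lens; pixels are square), "cx", "cy" (the principal point, pixels), "eye" and "attitude" of the camera in the world. Camera axes: x right, y down, z forward; pixel columns grow to the right and rows downward; lengths in m; the calibration is good to about 2 mm. A picture is of the moment at which its call begins. get_calibration takes no time and is no camera call.
A pose or a line that the arm cannot do raises manip.PlanningError and nothing moves.
- manip.hand_in(): hands the job in, once; it reports no verdict.
Readings, each from a call of its own:
- manip.current_clock(): time.
- manip.current_q(): joint angles.
- manip.current_joint_velocities(): joint speeds.
- manip.current_tau(): joint torques, N m.
- manip.current_tool_pos(): TCP position.
- manip.current_tcp_rot(): TCP orientation.
- manip.current_force(): force on the tool from outside, world axes, zero at the start.
- manip.current_wrist_torque(): the same for the moment, N m.
- manip.current_finger_gap(): finger opening in m.
Only numpy, scipy, OpenCV 4.12 (cv2) and the standard library are available. Lean on these libraries where they do the work, as an engineer would, in place of code of your own. Each camera call takes 0.05 s, during which the arm holds its last target.

### The job

Check the length of the fired clay kiln prop that stands in the wooden cradle. Lift it out, set it down and let go of it on the front half of the wide-gap gauge's base (the side nearer the robot), its long side across the gap, then take it again by its broad faces and slide it along the base right through the gap and clear of the jaws. Then try it in the narrow-gap gauge from the front in the same way: press it gently and squarely against the two jaws, which must stop it, and leave it standing there against them, without disturbing the other things.

Things in the scene. Friction and masses are not known exactly. Their poses are not given: they have to be found in the camera images.
- prop_c (a point): Kiln prop: plain bisque clay block, 26 mm (x) by 64 mm (y, the length gauged) by 42 mm high (z), about 0.14 kg. This point is its centre. It starts in the cradle, where only its ends can be gripped. The jaws are taller than it: held by its ends it cannot go through a gap; held by its broad faces, the fingers, one ahead and one behind, go through with it. Same when turned half round.
- cradle: Wooden cradle, fixed: base 56 x 50 x 8 mm and two walls along y, 12 mm thick, 50 mm long, up to z = 54 mm; between them a slot 30 mm wide, open above and at both ends. Origin: centre of the underside, z up. The prop stands in it on the base (z = 8 mm), its y along the cradle's y, each end 7 mm out of the slot.
- go: Wide (go) gauge, fixed: plywood base 200 x 137 x 8 mm with two aluminium jaws beside a 71 mm wide gap, open above. Origin: underside of the base, mid-gap; z up; x (the 200 mm way) is the push direction, front half (x < 0) nearer the robot; y across the gap. Jaws span x -12 to +12 mm, 26 mm wide in y, z 8 to 53 mm.
- nogo: Narrow (no-go) gauge, fixed: plywood base 200 x 137 x 8 mm with two aluminium jaws beside a 57 mm wide gap, open above. Origin: underside of the base, mid-gap; z up; x (the 200 mm way) is the push direction, front half (x < 0) nearer the robot; y across the gap. Jaws span x -12 to +12 mm, 26 mm wide in y, z 8 to 53 mm.
- nogo_jaws: The two rigid jaws of the narrow gauge; same origin and axes as that gauge. The prop pressed square against them has its centre at x = -25 mm.
- rib: Bystander: wooden-handled trimming tool lying flat, 150 x 13 x 8 mm; origin at its underside.
- knife: Bystander: wooden-handled knife lying flat, about 160 x 13 x 10 mm; origin at its underside.
- bowl: Bystander: fired clay bowl, 120 mm across, 60 mm high; origin at its underside.
- mug: Bystander: red-brown clay mug, 80 mm across, 85 mm high; origin at its underside.
- vase: Bystander: small pale vase, 66 mm across, 95 mm high; origin at its underside.
- jar: Bystander: white lidded jar, 64 mm across, 80 mm high; origin at its underside.
- cup: Bystander: pale cup, 72 mm across, 70 mm high; origin at its underside.
Not all that is in view belongs to the job. There is more than one size of the part that bears prop_c; the job needs the smaller.

How it is judged:
By the outcome, as a careful person would: the job done as asked, in the order asked, and still so for the second after the job is handed in, with the robot touching nothing.
It also fails if it takes over 70 s, if anything falls off the work surface, if the arm or the gripper's body presses on something with over 40 N, if the wrist force passes 120 N, or if a joint passes its speed limit or range.

## Working session

There is one attempt and no reset: what is moved stays moved. The work goes in short steps, each a Python script; the robot and the scene stay as the last script left them, time stands still between calls to the robot, and variables do not carry over. Pictures are saved under pics/ and viewed, and the job is handed in when it is done.

```bash
ls; mkdir -p pics; python3 - <<'E'
from bench import manip, effector, viewer
import cv2
for n in("scene","top"):
    im=viewer.get_image(n); cv2.imwrite(f"pics/{n}0.png",im[:,:,::-1]); print(n,viewer.get_calibration(n))
print(manip.current_clock(),manip.current_tcp_rot(),manip.current_finger_gap())
E
```

```text
pics
scene {'vfov': 50.55902065894379, 'cx': 317.2408109517938, 'cy': 195.76052526910024, 'eye': array([1.53993762, 0.24306364, 0.71198982]), 'attitude': array([ 0.54226864,  0.69979186, -0.3640841 , -0.28927294])}
top {'vfov': 51.6016658723455, 'cx': 321.97606787853607, 'cy': 196.66773497930876, 'eye': array([0.38661446, 0.00398371, 1.11792554]), 'attitude': array([ 0.71211903, -0.6961315 ,  0.07074374, -0.05729521])}
0.1 [ 8.08318764e-01  5.88744397e-01 -7.46256514e-04  5.03878123e-04] 0.09173425797869428
```

View pics/scene0.png

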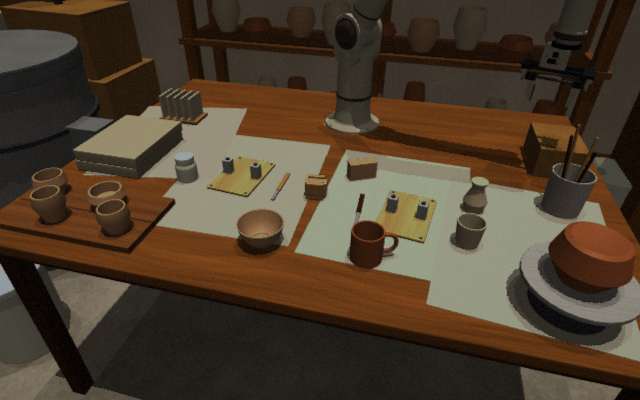

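View pics/top0.png

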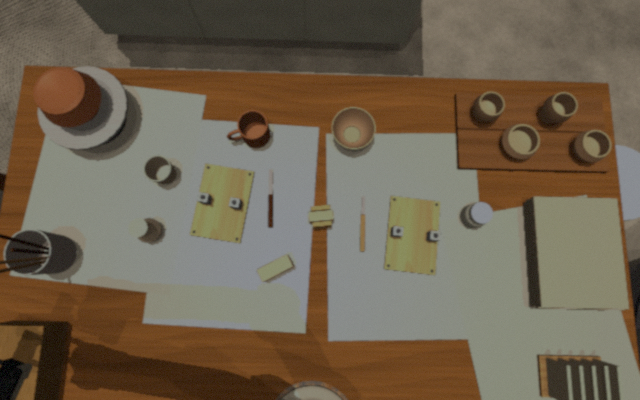

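The scene view shows the cradle at about (316,188), a loose block at (362,169), and gauges at (243,174) and (407,214). In the top view these are at (320,216), (275,268), (412,235) with a 37 px jaw spacing, and (222,203) with a 31 px jaw spacing. I'll zoom in on them next.

```bash
cat > h.py <<'E'
import numpy as np, cv2
from scipy.spatial.transform import Rotation as R
def cam(viewer,n):
    c=viewer.get_calibration(n); f=200/np.tan(np.radians(c['vfov'])/2)
    return f,c['cx'],c['cy'],np.array(c['eye']),R.from_quat(c['attitude']).as_matrix()
def ray(C,uv,z):
    f,cx,cy,e,M=C; uv=np.atleast_2d(uv).astype(float)
    d=np.c_[(uv[:,0]-cx)/f,(uv[:,1]-cy)/f,np.ones(len(uv))]@M.T
    return e+d*((z-e[2])/d[:,2])[:,None]
def proj(C,p):
    f,cx,cy,e,M=C; q=(np.atleast_2d(p)-e)@M
    return np.c_[f*q[:,0]/q[:,2]+cx,f*q[:,1]/q[:,2]+cy]
E
python3 - <<'E'
import cv2,numpy as np
t=cv2.imread('pics/top0.png'); s=cv2.imread('pics/scene0.png')
def b(i): return np.clip(255*(i/255.)**.6,0,255).astype(np.uint8)
def crop(i,x,y,w,h,k): return cv2.resize(b(i[y:y+h,x:x+w]),None,fx=k,fy=k,interpolation=cv2.INTER_CUBIC)
cv2.imwrite('pics/t_mid.png',crop(t,250,190,100,100,6))
cv2.imwrite('pics/t_l.png',crop(t,180,150,80,100,6))
cv2.imwrite('pics/t_r.png',crop(t,375,185,80,100,6))
cv2.imwrite('pics/s_mid.png',crop(s,280,145,130,80,6))
E
```

```text
(no output)
```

View pics/t_mid.png

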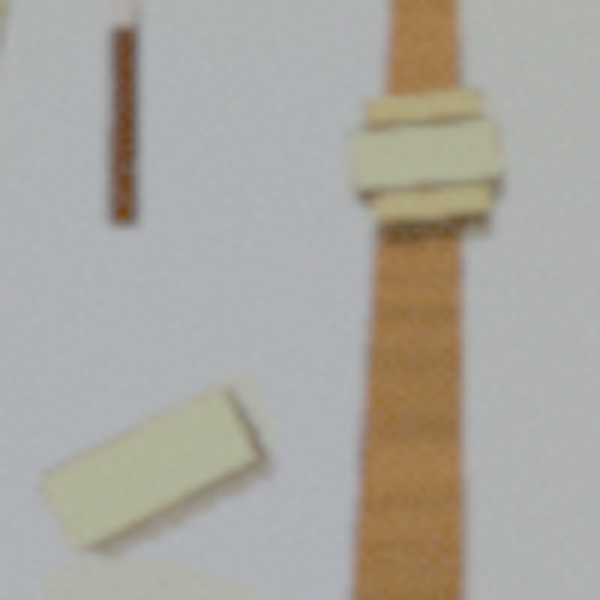

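View pics/s_mid.png

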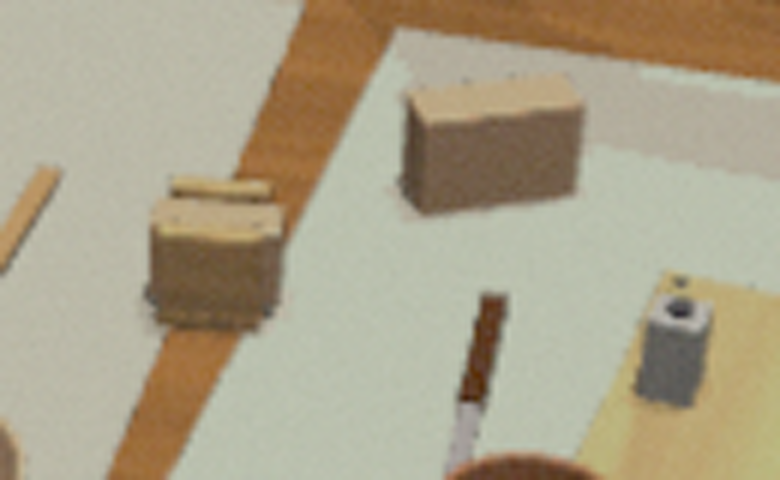

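View pics/t_l.png

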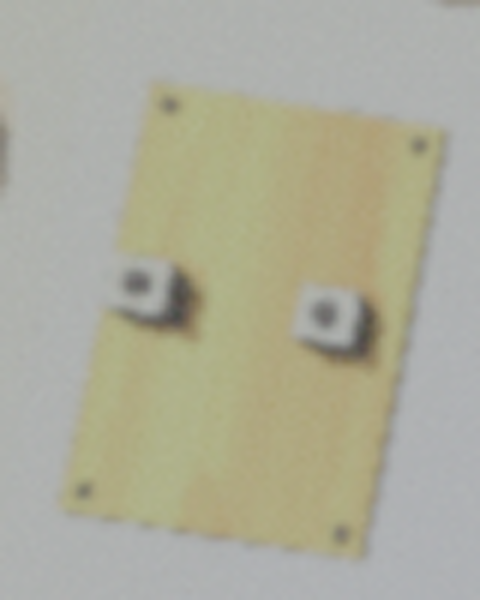

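View pics/t_r.png

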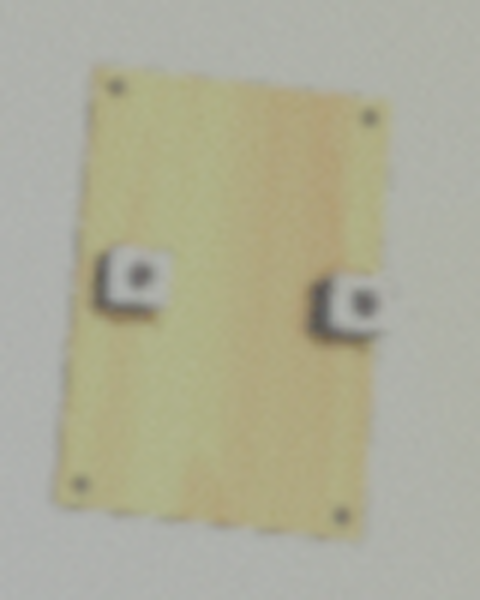

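```bash
cat > meas.py <<'E'
import numpy as np,cv2
from bench import viewer
from h import *
T=cam(viewer,'top');S=cam(viewer,'scene')
def gauge(im,C,box,thr=70):
    x,y,w,h=box; c=im[y:y+h,x:x+w]; hsv=cv2.cvtColor(cv2.GaussianBlur(c,(3,3),0),cv2.COLOR_BGR2HSV)
    m=((hsv[...,1]>thr)&(hsv[...,0]>15)&(hsv[...,0]<40)).astype(np.uint8)
    m=cv2.morphologyEx(m,cv2.MORPH_OPEN,np.ones((3,3)))
    cs,_=cv2.findContours(m,0,2); k=max(cs,key=cv2.contourArea); k=cv2.convexHull(k)
    p=ray(C,k[:,0]+[x,y],.008)[:,:2]
    (cx,cy),(a,b),ang=cv2.minAreaRect((p*1000).astype(np.float32))
    if a<b: a,b=b,a; ang+=90
    ang=(ang+90)%180-90
    return np.round([cx,cy,ang,a,b],2)
if __name__=="__main__":
    t=cv2.imread('pics/top0.png'); s=cv2.imread('pics/scene0.png')
    for nm,bt,bs in(('nogo',(180,150,80,100),(372,180,75,65)),('go',(375,185,80,100),(200,145,85,60))):
        for th in(50,70,90): print(nm,th,gauge(t,T,bt,th),gauge(s,S,bs,th))
    # jaw tops (top view): bright low-sat
    for nm,(x,y,w,h) in(('nogo',(190,180,65,40)),('go',(385,215,62,35))):
        c=t[y:y+h,x:x+w]; hsv=cv2.cvtColor(c,cv2.COLOR_BGR2HSV)
        print(nm,[hsv[j,i].tolist() for j,i in((18,14),(18,15),(5,25))])
    hsv=cv2.cvtColor(t,cv2.COLOR_BGR2HSV)
    for r in range(202,232,2): print(r,[tuple(hsv[r,c]) for c in(314,321,328)])
    print([tuple(int(v) for v in hsv[216,c]) for c in range(304,340,2)])
E
python3 meas.py | sed 's/np.uint8//g'
```

```text
nogo 50 [568.02 254.74  -7.86 200.18 137.08] [569.78 257.56  -8.   213.57 140.93]
nogo 70 [567.95 254.82  -7.77 196.48 133.65] [571.02 257.76  -8.1  210.02 137.94]
nogo 90 [567.2  252.68  -5.82 192.99 128.19] [571.05 257.83  -7.96 205.44 135.58]
go 50 [ 493.16 -260.3    -5.55  200.7   137.61] [ 495.57 -256.53   -6.11  218.93  150.13]
go 70 [ 493.24 -260.51   -5.54  196.51  134.43] [ 496.04 -255.89   -5.62  210.42  142.25]
go 90 [ 492.48 -261.39   -4.06  194.17  127.11] [ 496.41 -256.28   -5.56  206.25  139.33]
nogo [[20, 8, 90], [42, 11, 120], [32, 94, 139]]
go [[34, 14, 126], [39, 14, 132], [30, 88, 139]]
202 [((13), (78), (124)), ((14), (182), (116)), ((42), (9), (136))]
204 [((12), (88), (127)), ((15), (166), (121)), ((23), (36), (128))]
206 [((21), (96), (135)), ((23), (116), (134)), ((24), (102), (135))]
208 [((24), (112), (137)), ((23), (109), (136)), ((23), (105), (129))]
210 [((20), (117), (109)), ((22), (98), (104)), ((28), (65), (122))]
212 [((27), (64), (132)), ((31), (60), (136)), ((30), (57), (138))]
214 [((30), (59), (138)), ((32), (59), (139)), ((31), (62), (136))]
216 [((32), (59), (142)), ((32), (55), (138)), ((32), (55), (140))]
218 [((33), (58), (140)), ((32), (54), (141)), ((33), (62), (140))]
220 [((33), (56), (132)), ((23), (82), (112)), ((25), (86), (107))]
222 [((22), (95), (118)), ((22), (110), (128)), ((24), (105), (136))]
224 [((24), (105), (138)), ((24), (108), (137)), ((24), (113), (129))]
226 [((19), (126), (115)), ((20), (116), (97)), ((19), (109), (68))]
228 [((17), (144), (71)), ((15), (160), (67)), ((17), (55), (98))]
230 [((14), (188), (88)), ((15), (181), (100)), ((23), (8), (125))]
[(105, 11, 144), (83, 7, 140), (26, 31, 139), (32, 57, 139), (34, 60, 140), (32, 59, 142), (32, 56, 140), (34, 58, 140), (33, 62, 140), (31, 58, 137), (34, 61, 139), (33, 61, 138), (32, 55, 140), (31, 57, 138), (30, 53, 135), (30, 17, 138), (53, 7, 141), (54, 9, 142)]
```

```bash
cat > pm.py <<'E'
import numpy as np,cv2
from h import *
def topface(im,C,box,z,lo=35,hi=80,h0=27,h1=40,dbg=None):
    x,y,w,h=box; c=im[y:y+h,x:x+w]; c=cv2.resize(c,None,fx=4,fy=4,interpolation=cv2.INTER_CUBIC)
    hsv=cv2.cvtColor(cv2.GaussianBlur(c,(5,5),0),cv2.COLOR_BGR2HSV)
    m=((hsv[...,1]>lo)&(hsv[...,1]<hi)&(hsv[...,0]>=h0)&(hsv[...,0]<h1)&(hsv[...,2]>115)).astype(np.uint8)
    m=cv2.morphologyEx(m,cv2.MORPH_OPEN,np.ones((9,9)))
    cs,_=cv2.findContours(m,0,2); k=max(cs,key=cv2.contourArea)
    if dbg: 
        cv2.drawContours(c,[k],-1,(0,0,255),1); cv2.imwrite(dbg,c)
    p=ray(C,(k[:,0]+.5)/4-.5+[x,y],z)[:,:2]
    (cx,cy),(a,b),ang=cv2.minAreaRect((p*1000).astype(np.float32))
    if a<b: a,b=b,a; ang+=90
    M=cv2.moments((p*1000).astype(np.float32).reshape(-1,1,2))
    # long axis direction -> angle of local y minus 90 = yaw
    return np.round([cx,cy,(ang-90+90)%180-90,a,b,M['m10']/M['m00'],M['m01']/M['m00']],2)
E
python3 - <<'E'
from pm import *; from bench import viewer
T=cam(viewer,'top');t=cv2.imread('pics/top0.png')
print(topface(t,T,(300,198,42,36),.050,dbg='pics/p0.png'))
# cradle walls+prop
x,y,w,h=305,200,32,30
c=cv2.resize(t[y:y+h,x:x+w],None,fx=4,fy=4,interpolation=2);hsv=cv2.cvtColor(c,40)
m=((hsv[...,1]>75)&(hsv[...,0]>19)&(hsv[...,0]<27)&(hsv[...,2]>115)).astype(np.uint8)
m=cv2.morphologyEx(m,2,np.ones((7,7)))
cs,_=cv2.findContours(m,0,2);pp=[]
for k in cs:
    if cv2.contourArea(k)<400: continue
    p=(ray(T,(k[:,0]+.5)/4-.5+[x,y],.054)[:,:2]*1000).astype(np.float32);print(cv2.minAreaRect(p));pp.append(p)
print('cradle',cv2.minAreaRect(np.vstack(pp)))
for nm,(x,y,w,h) in(('nogo',(190,180,65,40)),('go',(385,215,62,35))):
    c=cv2.resize(t[y:y+h,x:x+w],None,fx=4,fy=4,interpolation=2);hsv=cv2.cvtColor(c,40)
    m=((hsv[...,1]<40)&(hsv[...,2]>110)).astype(np.uint8);cs,_=cv2.findContours(m,0,2)
    for k in cs:
        if 400<cv2.contourArea(k)<2500:
            p=(ray(T,(k[:,0]+.5)/4-.5+[x,y],.053)[:,:2]*1000).astype(np.float32);print(nm,cv2.minAreaRect(p))
E
```

```text
[533.48 -12.07   7.03  63.02  25.09 533.42 -12.05]
((512.0643920898438, -14.798416137695312), (11.342377662658691, 48.166316986083984), 6.56132698059082)
((553.8330078125, -9.93178939819336), (11.197320938110352, 47.675506591796875), 7.780402660369873)
cradle ((532.9710693359375, -12.226181030273438), (53.49279022216797, 48.17607498168945), 7.000530242919922)
nogo ((562.29150390625, 214.4157257080078), (25.214399337768555, 23.469524383544922), 82.53253173828125)
go ((497.5929260253906, -212.17034912109375), (25.653188705444336, 23.695348739624023), 83.98682403564453)
go ((493.68548583984375, -182.7761993408203), (9.144059181213379, 90.23212432861328), 89.62386322021484)
```

View pics/p0.png

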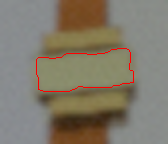

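The things that could be mistaken for the prop are the block in the cradle, top (320,216), measured 63 x 25 mm, and the loose block at top (275,268). The loose one is clearly longer (about 33 px against 24 px). I choose the cradle one, and the crop confirms it: its pale top face lies between two yellow walls, with ends protruding. The go gauge is the right one in the top view (jaw spacing 97 mm), and no-go is the left.

```bash
cat > mv.py <<'E'
import numpy as np
from scipy.spatial.transform import Rotation as R
from bench import manip,effector,viewer
def q(deg):
    a=np.radians(deg);x=np.array([np.cos(a),np.sin(a),0]);z=np.array([0,0,-1.]);return R.from_matrix(np.c_[x,np.cross(z,x),z]).as_quat()
GO=(np.array([.4932,-.2604]),-5.7); NG=(np.array([.5680,.2550]),-7.7)
def loc(g,x,y=0):
    a=np.radians(g[1]);c,s=np.cos(a),np.sin(a);return g[0]+[c*x-s*y,s*x+c*y]
def P(xy,z): return [float(xy[0]),float(xy[1]),z]
def st(m=''): print(m,round(manip.current_clock(),2),np.round(manip.current_tool_pos(),4),np.round(manip.current_force(),1),round(manip.current_finger_gap(),4))
E
python3 - <<'E'
from mv import *; from h import *
T=cam(viewer,'top')
for n,uv,z in(('jar',(479,213),.08),('bowl',(353,130),.06),('mug',(254,128),.085),('vase',(148,231),.09),('cup',(158,169),.07)): print(n,ray(T,uv,z)[0].round(3))
for p,as_ in(([.5335,-.0121,.012],(97,-83)),([*loc(GO,-70),.014],(84.3,-95.7,-5.7,174.3)),([*loc(GO,60),.014],(-5.7,174.3)),([*loc(NG,-70),.014],(-7.7,172.3)),([*loc(NG,-25),.014],(-7.7,172.3))):
  for a in as_:
    s=manip.solve_ik(p,q(a)); print(np.round(p,3),a,None if s is None else np.round(s,2))
E
```

```text
jar [ 0.545 -0.416  0.08 ]
bowl [ 0.765 -0.094  0.06 ]
mug [0.754 0.167 0.085]
vase [0.479 0.414 0.09 ]
cup [0.641 0.411 0.07 ]
[ 0.534 -0.012  0.012] 97 [ 0.14  0.59 -0.21  1.98  0.21  0.59  1.48]
[ 0.534 -0.012  0.012] -83 [-0.21  0.59  0.23  1.99 -0.23  0.58 -1.27]
[-6.9161e+01  6.6920e+00  1.4000e-02] 84.3 None
[-6.9161e+01  6.6920e+00  1.4000e-02] -95.7 None
[-6.9161e+01  6.6920e+00  1.4000e-02] -5.7 None
[-6.9161e+01  6.6920e+00  1.4000e-02] 174.3 None
[ 6.0197e+01 -6.2200e+00  1.4000e-02] -5.7 None
[ 6.0197e+01 -6.2200e+00  1.4000e-02] 174.3 None
[-6.8801e+01  9.6340e+00  1.4000e-02] -7.7 None
[-6.8801e+01  9.6340e+00  1.4000e-02] 172.3 None
[-2.4207e+01  3.6050e+00  1.4000e-02] -7.7 None
[-2.4207e+01  3.6050e+00  1.4000e-02] 172.3 None
```

```bash
sed -i 's/return g\[0\]+\[c\*x-s\*y,s\*x+c\*y\]/return g[0]+np.array([c*x-s*y,s*x+c*y])\/1000/' mv.py
python3 - <<'E'
from mv import *
for p,as_ in(([*loc(GO,-70),.014],(84.3,-95.7,-5.7,174.3)),([*loc(GO,60),.014],(-5.7,174.3)),([*loc(NG,-70),.014],(-7.7,172.3)),([*loc(NG,-25),.014],(-7.7,172.3))):
  for a in as_:
    s=manip.solve_ik(p,q(a)); print(np.round(p,3),a,None if s is None else np.round(s,2))
manip.move_pose([.5335,-.0121,.12],q(97)); st('above')
E
```

```text
[ 0.424 -0.253  0.014] 84.3 [ 0.32  0.54  0.2   2.09 -0.2   0.54  2.14]
[ 0.424 -0.253  0.014] -95.7 [ 0.07  0.59  0.51  2.1  -0.52  0.58 -0.72]
[ 0.424 -0.253  0.014] -5.7 [-0.09  0.66  0.72  2.1  -0.73  0.65  1.03]
[ 0.424 -0.253  0.014] 174.3 [-0.35  0.92  1.13  2.11 -1.12  0.92 -1.8 ]
[ 0.553 -0.266  0.014] -5.7 [ 0.    0.75  0.55  1.8  -0.55  0.75  0.74]
[ 0.553 -0.266  0.014] 174.3 [-0.41  1.27  1.35  1.81 -1.32  1.29 -1.91]
[0.499 0.264 0.014] -7.7 [-0.49  0.61 -0.05  1.91  0.05  0.62 -0.71]
[0.499 0.264 0.014] 172.3 [-0.08  0.7  -0.59  1.89  0.57  0.73  2.  ]
[0.543 0.258 0.014] -7.7 [-0.45  0.66 -0.05  1.81  0.05  0.67 -0.66]
[0.543 0.258 0.014] 172.3 [-0.05  0.74 -0.59  1.8   0.57  0.78  2.07]
above 2.66 [ 0.5337 -0.011   0.1201] [ 0.2 -0.3 -0.2] 0.0918
```

```bash
python3 - <<'E'
from mv import *
manip.servo_line([.5335,-.0121,.012],q(97),vel=.08); manip.sleep(.2);st('down')
effector.close(12); manip.sleep(.3); st('closed')
manip.servo_line([.5335,-.0121,.14],q(97),vel=.1); manip.sleep(.2); st('up')
import cv2
cv2.imwrite('pics/s1.png',viewer.get_image('scene')[:,:,::-1])
E
```

```text
down 4.36 [ 0.5338 -0.0121  0.0124] [-0.2  0.2  0.2] 0.0919
closed 5.22 [ 0.5335 -0.0121  0.012 ] [-0.1 -0.1  1. ] 0.0639
up 6.85 [ 0.5331 -0.0121  0.1394] [ 0.2  0.2 -1.4] 0.064
```

View pics/s1.png

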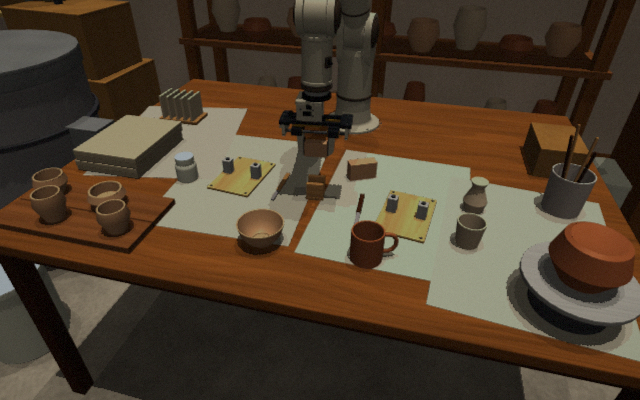

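```bash
python3 - <<'E'
from mv import *
import cv2
a=84.3;p=loc(GO,-65)
manip.move_pose(P(p,.13),q(a)); manip.sleep(.1); st('above')
manip.servo_line(P(p,.025),q(a),vel=.1)
manip.servo_line(P(p,.0122),q(a),vel=.03); manip.sleep(.2);st('down')
effector.open_jaws(); manip.sleep(.2); st('open')
manip.servo_line(P(p,.14),q(a),vel=.12)
# step aside toward robot's left for view
manip.move_pose([.45,-.03,.2],q(-5.7)); st('aside')
cv2.imwrite('pics/t2.png',viewer.get_image('top')[:,:,::-1]);cv2.imwrite('pics/s2.png',viewer.get_image('scene')[:,:,::-1])
E
```

```text
above 8.03 [ 0.43   -0.252   0.1301] [-0.8  0.2 -1.4] 0.0639
down 10.01 [ 0.4284 -0.2539  0.0121] [-0.7  0.1 -1. ] 0.064
open 10.88 [ 0.4285 -0.254   0.0122] [-0.  -0.5 -0.4] 0.0922
aside 13.86 [ 0.4499 -0.0304  0.1998] [-0.7  1.   0.3] 0.0922
```

View pics/t2.png

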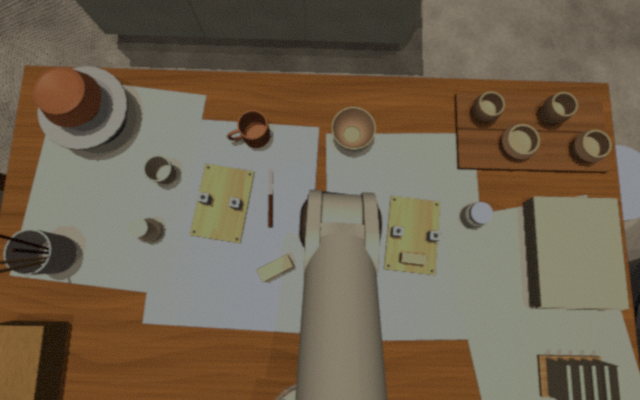

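The prop stands on the go base in front of the jaws at about top (413,258), and the arm is clear. Next I measure where it is relative to the jaws.

```bash
python3 - <<'E'
from pm import *; from mv import *; from meas import gauge
T=cam(viewer,'top');t=cv2.imread('pics/t2.png')
x,y,w,h=393,244,40,28
cv2.imwrite('pics/c2.png',cv2.resize(t[y-40:y+h+5,x-15:x+w+15],None,fx=6,fy=6,interpolation=2))
hsv=cv2.cvtColor(t,40)
for r in range(246,272,2): print(r,hsv[r,413].tolist())
print([hsv[258,c].tolist() for c in range(396,432,2)])
E
```

```text
246 [25, 102, 138]
248 [26, 102, 138]
250 [26, 99, 139]
252 [21, 106, 139]
254 [25, 73, 140]
256 [28, 70, 139]
258 [28, 67, 138]
260 [29, 63, 137]
262 [30, 62, 131]
264 [19, 115, 93]
266 [23, 108, 128]
268 [25, 103, 139]
270 [23, 106, 140]
[[29, 99, 136], [26, 101, 114], [18, 158, 66], [23, 77, 119], [31, 63, 138], [29, 61, 138], [29, 61, 138], [28, 64, 139], [27, 63, 138], [28, 68, 136], [28, 67, 137], [28, 65, 138], [28, 68, 139], [28, 65, 138], [28, 62, 139], [27, 83, 132], [24, 109, 136], [26, 101, 137]]
```

View pics/c2.png

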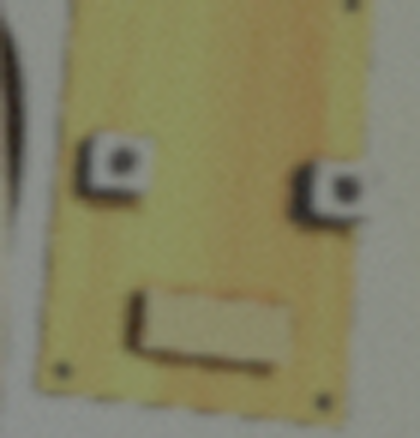

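```bash
python3 - <<'E'
from pm import *; from mv import *; from meas import gauge
T=cam(viewer,'top');t=cv2.imread('pics/t2.png')
r=topface(t,T,(393,244,40,28),.050,lo=40,hi=85,h0=22,dbg='pics/c3.png');print(r,'arm',loc(GO,-65)*1000)
print('gauge',gauge(t,T,(380,185,75,100),50))
# jaws top faces via holes
x,y,w,h=385,215,65,35
g=cv2.cvtColor(cv2.resize(t[y:y+h,x:x+w],None,fx=4,fy=4,interpolation=2),40)
m=((g[...,1]<45)&(g[...,2]>112)).astype(np.uint8)
cs,_=cv2.findContours(m,0,2)
for k in cs:
    if cv2.contourArea(k)>300: print(cv2.contourArea(k),cv2.minAreaRect((ray(T,(k[:,0]+.5)/4-.5+[x,y],.053)[:,:2]*1000).astype(np.float32)))
a=np.radians(GO[1]);d=r[:2]/1000-GO[0];print('local',1000*(np.cos(a)*d[0]+np.sin(a)*d[1]),1000*(-np.sin(a)*d[0]+np.cos(a)*d[1]))
E
```

```text
[ 428.39 -254.16   -6.05   62.77   25.44  428.17 -253.54] arm [ 428.52138795 -253.94421627]
gauge [ 493.17 -260.32   -5.5   200.72  137.6 ]
1284.5 ((497.1831359863281, -212.68447875976562), (25.515514373779297, 24.573301315307617), 84.96288299560547)
7261.0 ((497.4085693359375, -321.6444396972656), (50.085113525390625, 92.18977355957031), 87.99564361572266)
1113.0 ((493.69537353515625, -182.77777099609375), (9.14709186553955, 90.25190734863281), 89.62386322021484)
local -65.10930672758742 -0.2277662243271722
```

View pics/c3.png

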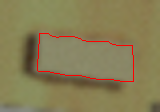

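```bash
python3 - <<'E'
from mv import *
import cv2
a=-5.7;p=loc(GO,-65)
manip.move_pose(P(p,.14),q(a)); manip.sleep(.1)
manip.servo_line(P(p,.014),q(a),vel=.12); manip.sleep(.2);st('down')
effector.close(15); manip.sleep(.2); st('closed')
for x in(-35,-15,0,15,35,62):
    manip.servo_line(P(loc(GO,x),.014),q(a),vel=.06); st(x)
manip.sleep(.2);st('end')
cv2.imwrite('pics/s3.png',viewer.get_image('scene')[:,:,::-1]);cv2.imwrite('pics/t3.png',viewer.get_image('top')[:,:,::-1])
E
```

```text
down 16.38 [ 0.429  -0.2541  0.0146] [-0.9 -0.3 -0.4] 0.0919
closed 17.62 [ 0.4285 -0.2539  0.014 ] [-0.6 -0.4 -0.6] 0.0259
-35 18.27 [ 0.4587 -0.2569  0.014 ] [0.7 0.  0.5] 0.0258
-15 18.75 [ 0.4785 -0.2589  0.014 ] [ 0.2 -0.3 -0.2] 0.0262
0 19.15 [ 0.4934 -0.2603  0.014 ] [0.5 0.2 1.5] 0.0259
15 19.55 [ 0.5084 -0.2619  0.014 ] [ 0.1 -0.3  0.5] 0.0259
35 20.03 [ 0.5283 -0.2638  0.014 ] [ 1.  -0.2  1.1] 0.0264
62 20.63 [ 0.5553 -0.2665  0.014 ] [-0.3 -0.4  1.2] 0.0259
end 20.83 [ 0.5549 -0.2665  0.014 ] [ 1.4 -0.   1.9] 0.0258
```

View pics/s3.png

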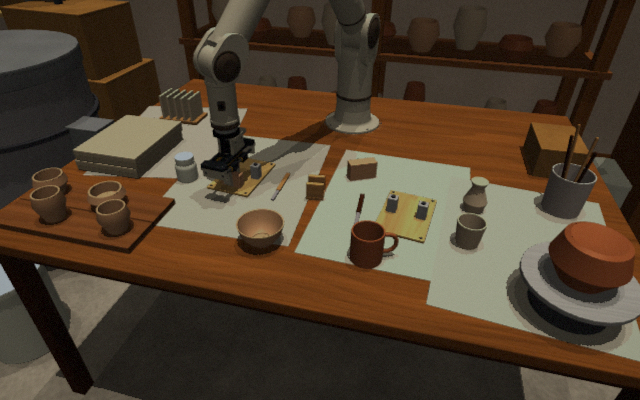

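```bash
python3 - <<'E'
from mv import *
import cv2
from pm import *; from meas import gauge
manip.servo_line(P(loc(GO,62),.15),q(-5.7),vel=.15); st('up')
a=-7.7;p=loc(NG,-65)
manip.move_pose(P(p,.15),q(a)); manip.sleep(.1)
manip.servo_line(P(p,.03),q(a),vel=.12); 
manip.servo_line(P(p,.0142),q(a),vel=.03); manip.sleep(.2);st('down')
effector.open_jaws(); manip.sleep(.2); st('open')
manip.servo_line(P(p,.15),q(a),vel=.15)
manip.move_pose([.45,.05,.2],q(a)); manip.sleep(.1); st('aside')
t=viewer.get_image('top')[:,:,::-1].copy()
cv2.imwrite('pics/t4.png',t);cv2.imwrite('pics/s4.png',viewer.get_image('scene')[:,:,::-1])
cv2.imwrite('pics/c4.png',cv2.resize(t[150:260,170:290],None,fx=5,fy=5,interpolation=2))
E
```

```text
up 21.99 [ 0.554  -0.2661  0.1489] [ 0.4  0.4 -1.8] 0.026
down 26.04 [0.5036 0.2637 0.0141] [-0.3  0.1 -2.7] 0.0258
open 27.38 [0.5036 0.2637 0.0142] [-0.2 -0.4  0. ] 0.0921
aside 29.44 [0.4505 0.0519 0.1996] [-0.3 -0.2  1.2] 0.0917
```

View pics/c4.png

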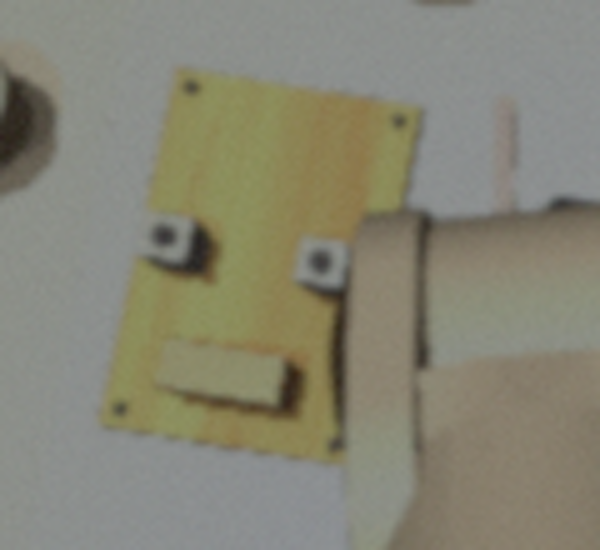

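The prop now stands on the front half of the no-go base, with its long side parallel to the jaw line (crop about (225,375)). Next I measure it.

```bash
python3 - <<'E'
from pm import *; from mv import *
T=cam(viewer,'top');t=cv2.imread('pics/t4.png')
r=topface(t,T,(196,214,38,22),.050,lo=40,hi=85,h0=22,dbg='pics/c5.png');print(r,'arm',loc(NG,-65)*1000)
a=np.radians(NG[1]);d=r[:2]/1000-NG[0];print('local',1000*(np.cos(a)*d[0]+np.sin(a)*d[1]),1000*(-np.sin(a)*d[0]+np.cos(a)*d[1]))
E
```

```text
[506.09 264.07  -6.68  63.7   28.31 504.86 264.81] arm [503.58609202 263.70910205]
local -62.56702459608944 0.6931328821670694
```

View pics/c5.png

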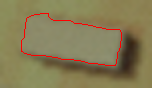

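```bash
python3 - <<'E'
from mv import *
import cv2
a=-7.7;p=loc(NG,-65);u=np.array([np.cos(np.radians(a)),np.sin(np.radians(a))])
manip.move_pose(P(p,.14),q(a)); manip.sleep(.1)
manip.servo_line(P(p,.014),q(a),vel=.12); manip.sleep(.2)
effector.close(15); manip.sleep(.2); st('closed')
manip.servo_line(P(loc(NG,-30),.014),q(a),vel=.06); manip.sleep(.2)
F=lambda: np.mean([manip.current_force()[:2]@u for _ in range(5)])
f0=F(); print('f0',f0)
x=-30
while x<-20:
    x+=.5; manip.servo_line(P(loc(NG,x),.014),q(a),vel=.02); manip.sleep(.05)
    f=F(); d=manip.current_tool_pos()[:2]-NG[0]; print(x,round(f,1),np.round(1000*d@u,2),np.round(manip.current_wrist_torque()[2],2))
    if f-f0<-6: break
manip.sleep(.2);st('pressed');print(F())
cv2.imwrite('pics/s5.png',viewer.get_image('scene')[:,:,::-1])
E
```

```text
closed 33.18 [0.5036 0.2637 0.014 ] [ 0.3 -0.2 -0.7] 0.0258
f0 -0.060008377090222956
-29.5 -1.4 -30.09 -0.03
-29.0 -0.4 -28.94 -0.04
-28.5 -0.0 -28.35 -0.01
-28.0 -0.5 -27.88 -0.02
-27.5 -0.1 -27.44 0.04
-27.0 -0.9 -26.96 -0.01
-26.5 -1.3 -26.41 -0.01
-26.0 -0.7 -25.97 0.02
-25.5 -0.7 -25.56 0.01
-25.0 -4.1 -25.57 -0.14
-24.5 -4.9 -25.57 -0.11
-24.0 -6.5 -25.55 -0.16
pressed 37.92 [0.5427 0.2585 0.014 ] [-6.6 -0.6  7. ] 0.0256
-6.457161152379777
```

The jaws stopped it at x ≈ -25.5 mm, but the moment (-0.15 N m at 6.5 N) says the right-hand jaw carries most of the load. I'll trim the yaw to square it.

```bash
python3 - <<'E'
from mv import *
a=-7.7;u=np.array([np.cos(np.radians(a)),np.sin(np.radians(a))])
p=loc(NG,-24)
for i in range(10):
    a-=.15; manip.servo_line(P(p,.014),q(a),vel=.02); manip.sleep(.1)
    M=[];F=[]
    for _ in range(5): M.append(manip.current_wrist_torque()[2]);F.append(manip.current_force()[:2]@u);manip.sleep(.02)
    xr=R.from_quat(manip.current_tcp_rot()).as_matrix()[:,0]
    print(round(a,2),np.round(np.mean(M),3),np.round(np.mean(F),1),np.round(np.degrees(np.arctan2(xr[1],xr[0])),2))
    if np.mean(M)>-.02: break
st()
E
```

```text
-7.85 -0.118 -6.5 -7.82
-8.0 0.035 -6.8 -7.95
 38.83 [0.5428 0.2585 0.014 ] [-6.7 -0.5  6.4] 0.0258
```

```bash
python3 - <<'E'
from mv import *
import cv2
effector.open_jaws(); manip.sleep(.3); st('open')
p=manip.current_tool_pos()
manip.servo_line([p[0],p[1],.15],vel=.12)
manip.move_pose([.42,.05,.25],q(-7.7)); manip.sleep(.2); st('aside')
t=viewer.get_image('top')[:,:,::-1].copy();s=viewer.get_image('scene')[:,:,::-1].copy()
cv2.imwrite('pics/t6.png',t);cv2.imwrite('pics/s6.png',s)
A=cv2.resize(t[170:250,185:260],None,fx=5,fy=5,interpolation=2);B=cv2.resize(s[175:250,360:450],None,fx=5,fy=5,interpolation=2)
cv2.imwrite('pics/t6c.png',A);cv2.imwrite('pics/s6c.png',B)
E
```

```text
open 40.27 [0.5442 0.2582 0.014 ] [-1.1  0.3 -0.1] 0.0917
aside 42.78 [0.4203 0.0509 0.2494] [0.3 0.4 0.9] 0.0919
```

View pics/t6c.png

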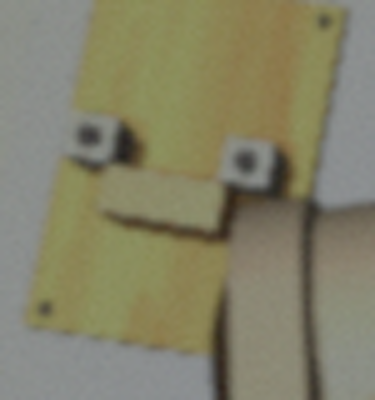

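View pics/s6c.png

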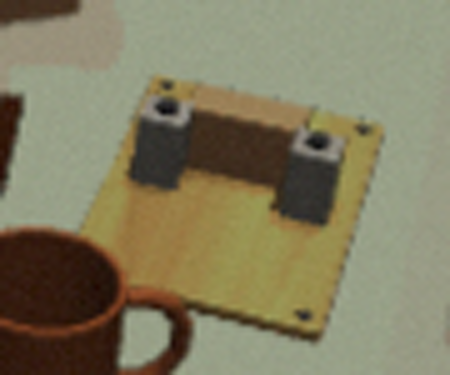

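View pics/t6.png

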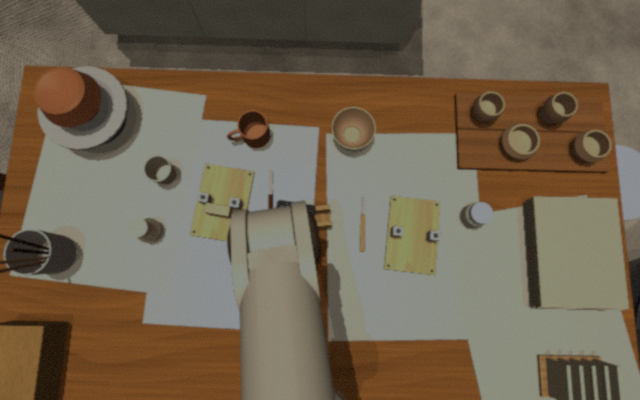

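The prop stands upright against both jaws (top about (218,210)), and nothing else appears displaced. I'll move the arm fully clear for one measured check of the contact.

```bash
python3 - <<'E'
from pm import *; from mv import *
manip.move_pose([.42,-.1,.25],q(-7.7)); manip.sleep(.2); st()
t=viewer.get_image('top')[:,:,::-1].copy();cv2.imwrite('pics/t7.png',t)
T=cam(viewer,'top')
r=topface(t,T,(200,202,36,18),.050,lo=40,hi=85,h0=22,dbg='pics/c7.png');print(r)
a=np.radians(-7.9);d=r[:2]/1000-NG[0];print('local',1000*(np.cos(a)*d[0]+np.sin(a)*d[1]),1000*(-np.sin(a)*d[0]+np.cos(a)*d[1]))
t0=cv2.imread('pics/top0.png')
df=cv2.absdiff(t,t0).max(2); cv2.imwrite('pics/d7.png',np.clip(df*3,0,255).astype(np.uint8))
E
```

```text
43.73 [ 0.4203 -0.0986  0.2499] [0.2 1.2 0. ] 0.0919
[544.04 259.02  -7.87  63.88  25.91 543.75 258.91]
local -24.28513381425919 0.6886767191679388
```

View pics/c7.png

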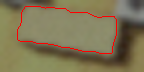

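View pics/d7.png

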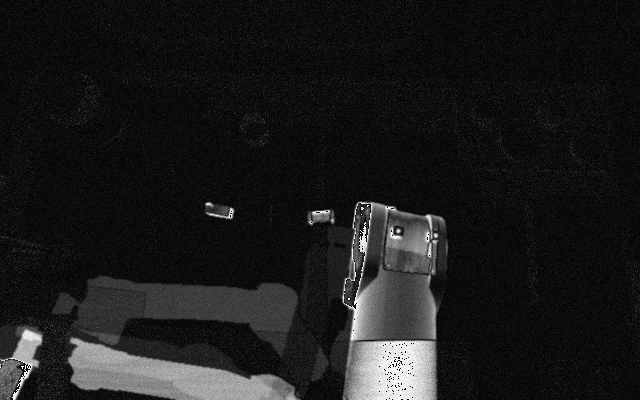

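The prop's yaw is -7.87°, against about -7.9° for the gauge, and its centre is at local x ≈ -24.3 mm (nominal -25). The difference image shows that only the prop, the arm and its shadow have changed. Handing in.

```bash
python3 -c "
from bench import manip
manip.hand_in(); print(manip.current_clock())"
```

```text
the job is handed in; nothing more can be done
the job is handed in; nothing more can be done
```

The prop passed through the wide gauge and was stopped by the narrow one, and it now stands against both narrow-gauge jaws. I handed in at about 44 s.

- **Wide gauge:** I lifted the prop out of the cradle by its ends and set it down on the front half of the base, centred to within 1 mm. After letting go I took it by its broad faces and slid it through the gap to x = +62 mm; side forces stayed within sensor noise.
- **Narrow gauge:** I set it down on the front half, released it, took it again by its broad faces and pressed it against the jaws. They stopped it at about x = -25.5 mm with about 6.5 N. The wrist moment showed one jaw carrying most of the load, so I turned the gripper slightly until both jaws shared it, then let go and moved clear.
- **Last checks:**
  - **Position:** the camera puts the prop's centre at x ≈ -24.3 mm and the arm's reading at about -25.5 mm, against the nominal -25 mm. The 1.2 mm disagreement is within the camera's calibration error.
  - **Squareness:** the prop's yaw is -7.87°, against about -7.9° for the gauge.
  - **Other things:** the before/after difference image shows no bystander moved. The part of the view under the arm in the last picture, by the wide gauge, could not be compared there; the earlier picture at 42.8 s shows it undisturbed.

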